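# Cradle a spare objective case and hover its cover for the screws

### The job

Lay the upright objective case on its side in the V of the aluminium mounting cradle, either way round, setting it down rather than dropping it, and let go of it. Then take the hat-shaped cover by the grip on top and hold it level about one centimetre above the cradle's four bosses, touching neither bosses nor case, with each flange hole straight above its threaded hole so that a colleague can start the screws. Finish while still holding the cover there, and leave the oil bottle, the timer and the petri dish where they stand.

Things in the scene. Friction and masses are not known exactly. Their poses are not given: they have to be found in the camera images.
- case_centre (a point): Centre of the objective case: a closed cylinder 63 mm tall, amber upper part 36 mm across (41 mm of its height), black screw base 38 mm across (22 mm), 70 g. On its axis, 31.5 mm from each end; z is the long axis, to the amber end. Starts upright on the bench. (The brown oil bottle with a narrow black cap is not the case.)
- cradle_axis (a point): Point 40 mm above the bench over the middle of the cradle's V block: here the centre of the lying case comes to rest, its axis along x. x is the direction of the V, y across it, z up. The V is open at both ends.
- cover_grip (a point): Centre of the black bar grip on top of the cover: 60 mm long (x), 16 mm thick (y), 24 mm high (z); grasp it across the 16 mm. 73 mm above the flange undersides and 21 mm above the roof's top face. The four screw holes, 9 mm wide, lie at x = +-35, y = +-48 mm from it.
- hole_a (a point): Centre of one flange hole of the cover at the flange's underside, at x +35, y +48, z -73 mm from the grip centre in the cover's axes.
- hole_b (a point): Centre of the diagonally opposite flange hole at the flange's underside, at x -35, y -48, z -73 mm from the grip centre.
- thread_a (a point): Centre of the threaded hole (6 mm) in a boss of the cradle, at the boss's top 20 mm above the bench; at x +35, y +48 mm from cradle_axis in the cradle's axes.
- thread_b (a point): Threaded hole in the diagonally opposite boss, at its top; at x -35, y -48 mm from cradle_axis. The other two are at (+35, -48) and (-35, +48).
- case: The objective case; origin at the centre of its black end, z along its axis to the amber end.
- cover: Loose hat-shaped aluminium cover, 100 (x) x 130 (y) mm, 220 g, standing on its flanges; origin centred at the flange undersides, axes as cover_grip. Two flat flanges 4 mm thick, |y| = 31 to 65 mm; between them a tunnel along x, 60 mm wide inside, open at both ends, roof underside 48 mm above the flange undersides. Same turned half round.
- cradle: Aluminium cradle, fixed on the bench; origin on the bench below cradle_axis, same axes. Base plate 124 (x) x 126 (y) x 8 mm. V block in the middle, 60 mm long (x), 35 mm wide, faces sloping 30 degrees, upper edges 27 mm above the bench: narrower than the case, so fingers fit down both sides. Four threaded bosses, 15 mm across, tops 20 mm above the bench.
- oil_bottle: Bystander: small brown oil bottle, 31 mm across, 68 mm tall; origin at the centre of its foot.
- timer: Bystander: white bench timer, 52 x 72 x 34 mm; origin at the centre of its underside.
- dish: Bystander: closed petri dish, 90 mm across, 14 mm high; origin at the centre of its underside.
Not all that is in view belongs to the job. Leave any green look-alike of the case alone.

How it is judged (in metres and radians):
On the way:
1. the case lies on its side in the V of the cradle and is let go (distance between case_centre and cradle_axis below 0.015 m and angle between the z axis of case and the x axis of cradle, either way round below 0.15 rad and contact force between case and cradle above 0.2 N and contact force between case and the arm below 0.05 N and contact force between case and the fingers below 0.05 N and linear speed of case below 0.02 m/s), for 0.3 s.
At the end, for the whole second after the job is handed in: Case lying in the V: centre within 15 mm of cradle_axis, axis within 0.15 rad. Cover held still by the fingers, level within 0.07 rad, flange undersides 3-18 mm above the boss tops, holes within 4.5 mm of the threaded holes horizontally, either way round, touching neither cradle nor case (distance between case_centre and cradle_axis below 0.015 m and angle between the z axis of case and the x axis of cradle, either way round below 0.15 rad and contact force between case and cradle above 0.2 N and ((horizontal distance between hole_a and thread_a below 0.0045 m and horizontal distance between hole_b and thread_b below 0.0045 m) or (horizontal distance between hole_a and thread_b below 0.0045 m and horizontal distance between hole_b and thread_a below 0.0045 m)) and angle between cover's own z axis and vertical below 0.07 rad and z of hole_a in the frame of thread_a between 0.003 and 0.018 m and z of hole_b in the frame of thread_a between 0.003 and 0.018 m and contact force between cover and cradle below 0.05 N and contact force between cover and case below 0.05 N and contact force between cover and the fingers above 1 N and linear speed of cover below 0.02 m/s); the arm keeps its last pose, push and grip.
It fails at once if the case is dropped or flung (linear speed of case above 0.6 m/s and contact force between case and the fingers below 0.02 N).
It fails at once if the oil bottle is moved more than 30 mm (distance of oil_bottle from where it was at the start of the episode above 0.03 m).
It fails at once if the timer is moved more than 30 mm (distance of timer from where it was at the start of the episode above 0.03 m).
It fails at once if the petri dish is moved more than 30 mm (distance of dish from where it was at the start of the episode above 0.03 m).
It also fails if it takes over 59 s, if anything falls off the work surface, if the arm or the gripper's body presses on something with over 40 N, if the wrist force passes 120 N, or if a joint passes its speed limit or range.

### The arm

A 7-joint arm with a two-finger parallel gripper is mounted at the origin on a cart in front of the work surface, level with it; the furniture and walls round the work are solid. World frame = base frame: x ahead of the robot, y to its left, z up, the work surface at z = 0. Lengths are in mm, angles in rad, forces in N, time in s.
With the tool pointing down it reaches from about 425 to 875 mm from the base axis. Payload 9.9 kg.
Tool frame: the origin (TCP) lies between the finger pads; the fingertips stand robot.finger_overhang ahead of it and the grasp point (between the pads) lies 3 mm ahead of it (robot.finger_overhang is the distance from the TCP to the fingertips, in mm); y points along the fingers, x is the direction in which the jaws open and shut, and the axes are right-handed (so a half turn about y gives the same grasp; the last joint's range is limited). The gripper opens to 85 mm and grips with 20 to 120 N. Pads are 22 mm wide; open, the fingers measure 114 mm over their backs; the gripper's body (76 mm by 85 mm) begins 54 mm behind the grasp point. The pads swing forward as they close: fully open they stand 13 mm farther back than shut.
Start: joints at [1.094, 0.576, 0.025, 1.437, -0.015, 1.129, -0.057], TCP at [258.379, -623.594, 253.289] pointing down, gripper open.
Joint ranges: [-2.76, 2.76], [-0.34, 2.15], [-1.52, 1.57], [0.19, 2.46], [-1.09, 4.23], [0.17, 1.99], [-2.82, 2.82]. Speed limits (rad/s): [2.22, 2.22, 3.01, 3.01, 3.14, 3.14, 3.14].

### API

Orientations are given as a unit quaternion [w, x, y, z].
In Python, from cell import robot gives the robot as it stands. Calls block until the motion is done:
- robot.move_to(position, orientation): joint-space move of the TCP to a pose.
- robot.move_linear(position, max_speed=150, frame=None, threshold=None): straight line of the TCP; frame=None keeps the orientation; max_speed is the mean speed in mm/s. With threshold (N) it stops when the force on the tool has changed by that much, and returns True; else False.
- robot.goto_joints(angles): joint-space move.
- robot.grip(opening, grasp_force=None): opening from 0.0 (shut) to 1.0 (fully open); grasp_force is the grip in N (None keeps the last); returns when the fingers have stopped.
- robot.pause(seconds).
- robot.inverse_kinematics(position, orientation): joint angles nearest the present ones, or None.
- robot.sense(): the state.
- robot.read_camera(name): name is "scene" or "side" or "wrist"; returns (picture, depth): 480x640x3 uint8, red, green, blue; 480x640 float32, mm along the optical axis (not along the pixel's ray), 0 where there is no reading.
- robot.get_calibration(name): a dict with "intrinsics" (3x3 intrinsics, pixels), "rvec" (rotation vector, rad) and "tvec" (3), from world to camera coordinates, as OpenCV has them. Camera axes: x right, y down, z forward; pixel columns grow to the right and rows downward; lengths in mm; the calibration is good to about 2 mm. A picture is of the moment at which its call begins: read the wrist's pose just before it. get_calibration takes no time and is no camera call; for the wrist camera it gives the pose at the moment of the call.
A pose or a line that the arm cannot do raises robot.IKError and nothing moves.
- robot.close_job(): hands the job in, once; it reports no verdict.
Trained networks look in the newest picture that a camera, given by its name, has taken for a name from the list of things; names that differ only in an ending like _2 or _b are one class to them, and where a whole thing is asked for, a point or a joint stands for the part that bears it (a point fixed in the world has none). Each returns a list of dicts, best first, with "p" (0 to 1); they miss things now and then, are a little off and sometimes report something else, mostly with a low value. They report only what shows in the picture. A call takes as long as a camera call. They do not tell look-alikes from the thing itself.
- robot.recognise(camera, target): "xyz" ([x, y, z] in mm, in the coordinates of the camera as it stood for that picture, good to about 4 mm: the middle of the surface that is visible of it).
The state is a dict: "t": time; "qpos": joint angles; "joint_vel": joint speeds; "tau": joint torques, N m; "tool_pos": TCP position; "tool_rot": TCP orientation; "contact_force": force on the tool from outside, world axes, zero at the start; "wrist_torque": the same for the moment, N m; "grip_width": opening from 0.0 (shut) to 1.0 (fully open).
Only numpy, scipy, OpenCV 4.12 (cv2) and the standard library are available. Lean on these libraries where they do the work, as an engineer would, in place of code of your own. Each camera call takes 0.05 s, during which the arm holds its last target.

## Working session

There is one attempt and no reset: what is moved stays moved. The work goes in short steps, each a Python script; the robot and the scene stay as the last script left them, time stands still between calls to the robot, and variables do not carry over. Pictures are saved under pics/ and viewed, and the job is handed in when it is done.

```bash
ls; mkdir -p pics
cat > h.py <<'E'
import numpy as np, cv2
from cell import robot
from scipy.spatial.transform import Rotation as R
def snap(n,fn=None):
    c=robot.get_calibration(n); p,d=robot.read_camera(n)
    if fn: cv2.imwrite('pics/'+fn,p[:,:,::-1])
    return p,d,c
def ext(c):
    Rm,_=cv2.Rodrigues(np.array(c['rvec'],float)); return Rm,np.array(c['tvec'],float).reshape(3)
def cam2w(c,x):
    Rm,t=ext(c); return (np.asarray(x,float)-t)@Rm
def cloud(d,c):
    K=np.array(c['intrinsics']); v,u=np.mgrid[:480,:640]
    P=np.stack([(u-K[0,2])/K[0,0]*d,(v-K[1,2])/K[1,1]*d,d],-1)
    return cam2w(c,P.reshape(-1,3)).reshape(480,640,3)
E
python3 - <<'E'
from h import *
s=robot.sense();print(s,robot.finger_overhang)
for n in ['scene','side','wrist']:
    p,d,c=snap(n,n+'0.png'); np.savez('pics/'+n+'0.npz',p=p,d=d,K=c['intrinsics'],r=c['rvec'],t=c['tvec'])
    Rm,t=ext(c);print(n,'campos',-Rm.T@t, Rm[2])
    for T in ['case','cradle','cover','cover_grip','oil_bottle','timer','dish']:
        for r in robot.recognise(n,T)[:3]: print(n,T,round(r['p'],2),cam2w(c,r['xyz']).round(0))
print(robot.sense()['t'])
E
```

```text
pics
{'t': 0.0, 'qpos': array([ 1.09418027,  0.57652934,  0.02482716,  1.43789366, -0.01498516,
        1.12899705, -0.05647583]), 'joint_vel': array([-3.48036754e-04, -3.74809262e-04, -1.22350726e-03,  7.66064317e-04,
       -2.24380311e-05,  5.91855406e-04, -9.99977984e-04]), 'tau': array([-1.50666368e-03, -7.65784478e+01,  2.24967621e+00, -2.85982168e+01,
        1.52285438e-02,  1.27794486e-02, -4.27250939e-05]), 'tool_pos': array([ 258.2400276 , -623.20569212,  252.44917492]), 'tool_rot': array([ 0.58827191, -0.58768029,  0.39328967, -0.39228978]), 'contact_force': array([0.05372914, 0.47397446, 0.49459411]), 'wrist_torque': array([-0.01715411, -0.00344508, -0.00569039]), 'grip_width': 1.0015956740653162} 22.0
scene campos [-71.25627863 639.27999346 498.15488294] [ 0.66585788 -0.55030723 -0.50378094]
scene case 0.96 [601. -56.  32.]
scene case 0.9 [628.  31.  33.]
scene case 0.86 [375. -74.  39.]
scene cradle 0.58 [491. 110.   6.]
scene cover 0.86 [503. 331.  53.]
scene cover_grip 0.69 [507. 330.  50.]
scene oil_bottle 0.6 [478. -75.  31.]
scene timer 0.78 [642. 302.  21.]
scene dish 0.96 [362.  71.  14.]
side campos [ 420.63358758 -631.69194733  395.43411199] [ 0.10399453  0.92188704 -0.37324178]
side case 0.83 [605. -79.  37.]
side case 0.83 [641.  12.  50.]
side case 0.59 [ 381. -103.   36.]
side cradle 0.82 [503.  78.   9.]
side cover 0.91 [515. 287.  34.]
side cover 0.38 [484. -93.  35.]
side cover_grip 0.75 [513. 291.  36.]
side oil_bottle 0.76 [485. -94.  35.]
side timer 0.58 [641. 259.  24.]
side dish 0.68 [367.  52.  14.]
wrist campos [ 325.0756908  -594.44460123  374.62643743] [-0.26550396 -0.10977864 -0.95783939]
1.2
```

View pics/scene0.png

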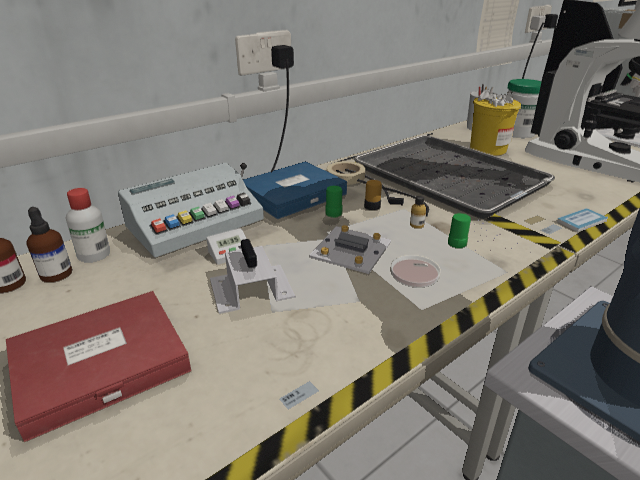

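View pics/side0.png

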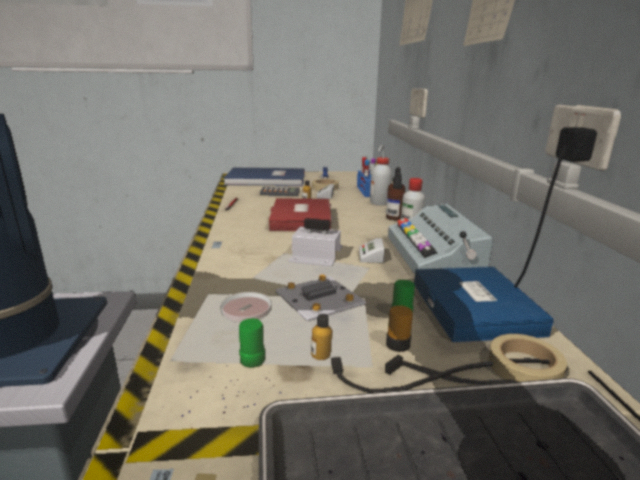

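```bash
cat >> h.py <<'E'
def ori(a,d=(0,0,-1)):
    """jaw x horizontal angle a (rad) , approach d"""
    x=np.array([np.cos(a),np.sin(a),0.]); y=np.array(d,float); y/=np.linalg.norm(y)
    x-=x.dot(y)*y; x/=np.linalg.norm(x)
    q=R.from_matrix(np.stack([x,y,np.cross(x,y)],1)).as_quat()
    return np.array([q[3],q[0],q[1],q[2]])
def q2m(q): return R.from_quat([q[1],q[2],q[3],q[0]]).as_matrix()
E
python3 - <<'E'
from h import *
s=robot.sense();M=q2m(s['tool_rot']);print(M.round(2))
c=robot.get_calibration('wrist');Rm,t=ext(c);print('cam in tool',M.T@(-Rm.T@t-s['tool_pos']),'axes in tool',(Rm@M).round(2))
for a in np.radians([0,45,90,135,180,-45,-90,-135]):
    for p in [(500,20,330),(480,280,330)]:
        j=robot.inverse_kinematics(p,ori(a)); print(np.degrees(a),p,None if j is None else np.round(j,2))
# case grasp options
for az in range(-90,136,15):
  for e in [0,15,30,45]:
    h=np.array([np.cos(np.radians(az)),np.sin(np.radians(az)),0]);E=np.radians(e)
    d=h*np.cos(E)-np.array([0,0,1])*np.sin(E)
    g=np.array([603,-68,46.])
    r=[]
    for sg in (0,180):
        j=robot.inverse_kinematics(g-3*d,ori(np.radians(az+90+sg),d)); r.append(None if j is None else np.round(j,1))
    if any(x is not None for x in r): print(az,e,r)
E
```

```text
[[ 0.38  0.    0.92]
 [-0.92 -0.    0.38]
 [ 0.   -1.    0.  ]]
cam in tool [  -1.4044895  -121.27994746   72.75083249] axes in tool [[ 1.    0.   -0.  ]
 [-0.   -0.29 -0.96]
 [-0.    0.96 -0.29]]
0.0 (500, 20, 330) [ 0.26  0.28 -0.52  1.75  0.15  1.15 -0.3 ]
0.0 (480, 280, 330) [ 0.03  0.46 -0.98  1.61  0.4   1.28 -1.02]
45.0 (500, 20, 330) [ 0.38  0.3  -0.68  1.75  0.2   1.17  0.42]
45.0 (480, 280, 330) [ 0.07  0.49 -1.08  1.61  0.45  1.31 -0.29]
90.0 (500, 20, 330) [ 0.5   0.33 -0.87  1.74  0.27  1.19  1.13]
90.0 (480, 280, 330) [ 0.11  0.53 -1.17  1.61  0.49  1.34  0.45]
135.0 (500, 20, 330) [ 0.72  0.47 -1.29  1.74  0.47  1.29  1.69]
135.0 (480, 280, 330) [ 0.16  0.58 -1.29  1.61  0.57  1.39  1.16]
180.0 (500, 20, 330) [-0.95  0.56  1.37  1.79 -0.57  1.28 -2.58]
180.0 (480, 280, 330) [ 0.16  0.58 -1.29  1.61  0.57  1.39  1.94]
-45.0 (500, 20, 330) [ 0.17  0.26 -0.39  1.75  0.11  1.15 -1.04]
-45.0 (480, 280, 330) [-0.03  0.43 -0.88  1.61  0.35  1.26 -1.76]
-90.0 (500, 20, 330) [ 0.09  0.26 -0.29  1.76  0.08  1.14 -1.8 ]
-90.0 (480, 280, 330) [-0.08  0.41 -0.79  1.62  0.31  1.24 -
[... 4903 characters left out ...]
.7,  1.1, -0.6,  1.5, -0.1,  1.1,  0.6])]
120 0 [array([ 0.6,  1.5, -0.6,  0.9, -0.4,  2. , -2.4]), array([ 0.6,  1.5, -0.7,  0.9, -0.4,  2. ,  0.7])]
120 15 [array([ 0.6,  1.4, -0.5,  1. , -0.4,  1.8, -2.3]), array([ 0.6,  1.4, -0.7,  1. , -0.3,  1.8,  0.7])]
120 30 [array([ 0.2,  1.2,  0.3,  1.2, -0.8,  1.8, -1.9]), array([ 0.6,  1.2, -0.7,  1.2, -0.1,  1.6,  0.7])]
120 45 [array([ 0.2,  1. ,  0.2,  1.4, -0.7,  1.5, -1.9]), array([ 0.6,  1.1, -0.6,  1.3, -0. ,  1.3,  0.7])]
135 30 [array([ 0.2,  1.2,  0.2,  1. , -0.6,  1.9, -1.9]), array([ 0.5,  1.3, -0.7,  1. , -0. ,  1.8,  0.8])]
135 45 [array([ 0.1,  1.1,  0.2,  1.2, -0.5,  1.6, -1.9]), array([ 0.5,  1.1, -0.6,  1.2,  0.1,  1.5,  0.8])]
```

View pics/wrist0.png

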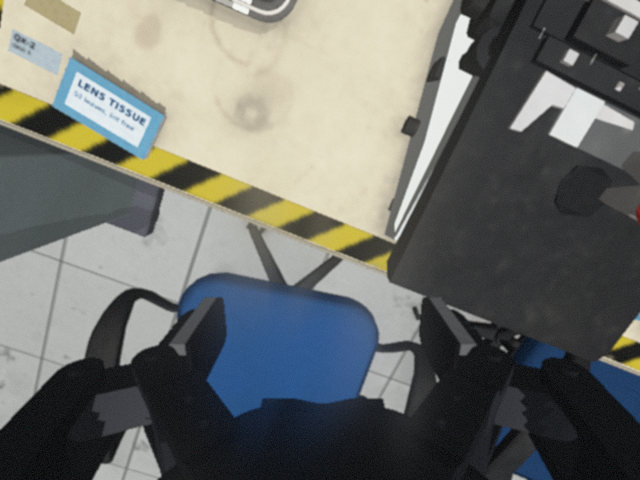

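Run:
```python
from h import *
print(np.array(robot.get_calibration('wrist')['intrinsics']).round(1).tolist())
robot.move_to((540,70,350),ori(0)); print(robot.sense()['t'],robot.sense()['tool_pos'])
for n in ['wrist']:
    p,d,c=snap(n,'w1.png'); np.savez('pics/w1.npz',p=p,d=d,K=c['intrinsics'],r=c['rvec'],t=c['tvec'])
    for T in ['case','cradle','cover','oil_bottle']:
        for r in robot.recognise(n,T)[:3]: print(n,T,round(r['p'],2),cam2w(c,r['xyz']).round(0))
```

```text
[[330.5, 0.0, 322.3], [0.0, 330.5, 240.7], [0.0, 0.0, 1.0]]
3.8667 [540.2227374   68.90229749 349.76653952]
wrist case 0.88 [630.  33.  67.]
wrist case 0.74 [393. -73.  22.]
wrist case 0.73 [607. -59.  60.]
wrist cradle 0.61 [499. 103.  11.]
wrist cover 0.67 [514. 279.   8.]
```

View pics/w1.png

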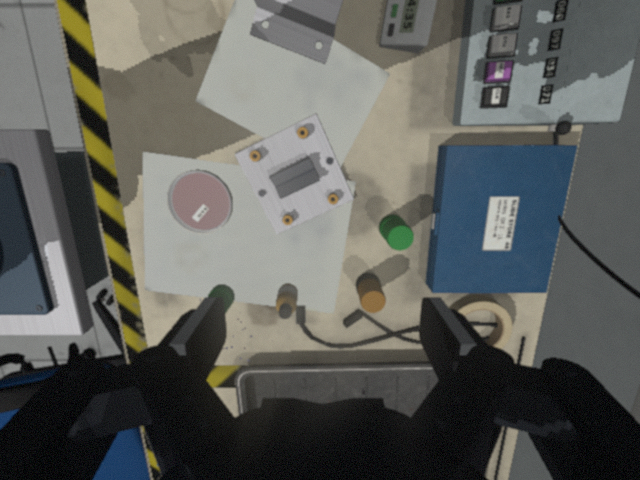

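```bash
cat >> h.py <<'E'
def ray(c,uv,z):
    K=np.array(c['intrinsics']);Rm,t=ext(c);o=-Rm.T@t
    uv=np.atleast_2d(np.array(uv,float)); k=np.c_[(uv[:,0]-K[0,2])/K[0,0],(uv[:,1]-K[1,2])/K[1,1],np.ones(len(uv))]@Rm
    return o+k*((z-o[2])/k[:,2])[:,None]
def loadc(f):
    f=np.load(f);return f['p'],f['d'],dict(intrinsics=f['K'],rvec=f['r'],tvec=f['t'])
E
python3 - <<'E'
from h import *
p,d,c=loadc('pics/w1.npz')
W=cloud(d,c)
hsv=cv2.cvtColor(p,cv2.COLOR_RGB2HSV)
m=((hsv[...,0]>8)&(hsv[...,0]<24)&(hsv[...,1]>110)&(hsv[...,2]>70)).astype(np.uint8)
n,l,st,ce=cv2.connectedComponentsWithStats(m)
for i in range(1,n):
    if st[i,4]>25 and st[i,1]<330 and 220<ce[i][0]<420: 
        u,v=ce[i]; w=W[l==i]; print(ce[i].round(1),st[i].tolist(),'ray20',ray(c,(u,v),20).round(1),'depth med',np.median(w,0).round(1),'zmax',np.percentile(w[:,2],95).round(1))
for (x0,x1,y0,y1,nm) in [(350,400,265,320,'case'),(375,420,205,255,'green'),(270,305,280,325,'bottle'),(205,240,275,320,'green2')]:
    w=W[y0:y1,x0:x1].reshape(-1,3); g=w[(w[:,2]>57)&(w[:,2]<75)]
    print(nm,len(g),'mean',g.mean(0).round(1),'min',g.min(0).round(1),'max',g.max(0).round(1))
big=cv2.resize(p[90:330,210:430],None,fx=2.7,fy=2.5,interpolation=cv2.INTER_CUBIC);cv2.imwrite('pics/w1z.png',big[:,:,::-1])
w=W[340:400,240:420];print('bench z',np.median(W[240:280,150:260][...,2]), 'tray max z',np.nanmax(W[360:400,240:420,2]))
w=W[0:130,380:470];print(np.percentile(w[...,2],[5,50,95]))
E
```

```text
[302.4 132.2] [298, 128, 10, 10, 55] ray20 [[513.6 154.8  20. ]] depth med [514.2 155.   20.5] zmax 21.8
[254.5 155.2] [251, 151, 8, 9, 31] ray20 [[449.7 126.1  20. ]] depth med [450.3 126.3  20.4] zmax 21.8
[332.8 198.3] [329, 194, 9, 9, 42] ray20 [[553.6  68.5  20. ]] depth med [553.8  69.   20.4] zmax 22.2
[287.8 219.2] [284, 216, 8, 8, 35] ray20 [[490.9  39.3  20. ]] depth med [491.4  39.7  20.5] zmax 21.9
[372.6 300.9] [361, 291, 24, 21, 400] ray20 [[614.7 -87.1  20. ]] depth med [607.7 -64.9  63.1] zmax 64.4
case 502 mean [607.7 -64.1  62.6] min [590.7 -82.8  57. ] max [625.  -48.3  65. ]
green 578 mean [638.8  25.9  62.7] min [621.8   8.9  57.2] max [656.1  42.6  66.4]
bottle 160 mean [488.  -78.7  66.5] min [479.  -88.5  57.8] max [496.1 -71.5  70.2]<stdin>:12: RuntimeWarning: Mean of empty slice.
  ret = um.true_divide(
Traceback (most recent call last):
ValueError: zero-size array to reduction operation minimum which has no identity
```

```bash
cat >> h.py <<'E'
Z=np.array([0,0,1.])
CA=np.array([502.0,97.2,40.]); YAW=np.radians(24.9); CASE=np.array([607.7,-64.5,0])
def hv(a): return np.array([np.cos(a),np.sin(a),0])
def graspframe(az,e,G,ax=10):
    d=hv(az)*np.cos(e)-Z*np.sin(e)
    return G-ax*d, ori(az-np.pi/2,d), d
def placeframe(az,e,G,ax=10):
    d=-Z*np.cos(e)-hv(az)*np.sin(e)
    return G-ax*d, ori(az-np.pi/2,d), d
E
python3 - <<'E'
from h import *
q0=robot.sense()['qpos']
def show(n,P): 
    j=robot.inverse_kinematics(P[0],P[1]); print(n,P[0].round(0),None if j is None else np.round(j,2))
for e in (15,20,25):
  e=np.radians(e)
  for az in (60,75,90,105):
    A=np.radians(az)
    P=graspframe(A,e,CASE+[0,0,42.5]); show(('G',az),P)
    show(('Gpre',az),(P[0]-90*P[2],P[1])); show(('Gup',az),(P[0]+150*Z,P[1]))
  for A in (YAW,YAW+np.pi):
    G=CA+11*hv(A); P=placeframe(A,e,G); show(('P',np.degrees(A)),P); show(('Pup'),(P[0]+120*Z,P[1]))
p,d,c=loadc('pics/w1.npz');W=cloud(d,c)
print('tray z',[ (v,W[v,330].round(0).tolist(), W[v,400].round(0).tolist()) for v in range(330,400,10)])
E
```

```text
('G', 60) [603. -73.  45.] [ 1.12  1.29 -0.84  1.91 -0.94  0.6   1.08]
('Gpre', 60) [ 559. -148.   68.] [ 1.25  1.25 -0.83  1.87 -0.74  0.74  0.91]
('Gup', 60) [603. -73. 195.] [ 1.16  1.05 -0.95  1.95 -0.94  0.67  0.85]
('G', 75) [605. -74.  45.] [ 1.01  1.29 -0.78  1.68 -0.62  0.91  0.81]
('Gpre', 75) [ 583. -158.   68.] [ 1.09  1.25 -0.74  1.59 -0.56  1.09  0.75]
('Gup', 75) [605. -74. 195.] [ 1.04  1.06 -0.84  1.72 -0.69  1.    0.67]
('G', 90) [608. -74.  45.] [ 0.91  1.32 -0.78  1.45 -0.41  1.21  0.67]
('Gpre', 90) [ 608. -161.   68.] [ 0.94  1.3  -0.71  1.29 -0.42  1.41  0.66]
('Gup', 90) [608. -74. 195.] [ 0.9   1.08 -0.74  1.49 -0.58  1.32  0.63]
('G', 105) [610. -74.  45.] [ 0.77  1.35 -0.72  1.21 -0.33  1.51  0.67]
('Gpre', 105) [ 633. -158.   68.] [ 0.77  1.38 -0.68  0.97 -0.34  1.74  0.64]
('Gup', 105) [610. -74. 195.] [ 0.77  1.15 -0.71  1.25 -0.46  1.61  0.59]
('P', np.float64(24.9)) [514. 103.  50.] [-0.16  0.74 -0.24  1.82  0.23  0.88 -1.67]
Pup [514. 103. 170.] [-0.14  0.58 -0.26  1.73  0.17  1.12 -1.61]
('P', np.float64(204.9)) [490.  91.  50.] [ 0.54  0.92 -1.29  2
[... 2094 characters left out ...]
', 105) [610. -73. 197.] [ 0.75  1.05 -0.69  1.29 -0.39  1.53  0.57]
('P', np.float64(24.9)) [516. 104.  49.] [-0.18  0.82 -0.24  1.67  0.22  1.12 -1.66]
Pup [516. 104. 169.] [-0.17  0.68 -0.25  1.59  0.17  1.33 -1.62]
('P', np.float64(204.9)) [488.  91.  49.] None
Pup [488.  91. 169.] [ 0.3   0.36 -0.67  2.35  1.17  0.17  0.59]
tray z [(330, [551.0, -149.0, -0.0], [662.0, -144.0, 9.0]), (340, [551.0, -168.0, 0.0], [666.0, -168.0, -0.0]), (350, [551.0, -186.0, 1.0], [667.0, -186.0, 1.0]), (360, [551.0, -206.0, 1.0], [668.0, -206.0, 0.0]), (370, [551.0, -204.0, 27.0], [663.0, -207.0, 24.0]), (380, [551.0, -238.0, 10.0], [669.0, -239.0, 8.0]), (390, [552.0, -260.0, 8.0], [670.0, -261.0, 7.0])]
```

Run:
```python
from h import *
A=np.pi/2;e=np.radians(20)
P,q,d=graspframe(A,e,CASE+[0,0,42.5])
pre=P-90*d
robot.move_to(pre+120*Z,q); robot.grip(0.75,40)
robot.move_linear(pre,200); s=robot.sense();print(s['t'],s['contact_force'].round(1))
snap('wrist','w2.png'); snap('side','s2.png')
```

```text
6.3 [ 0.6 -0.3  0.6]
```

View pics/w2.png

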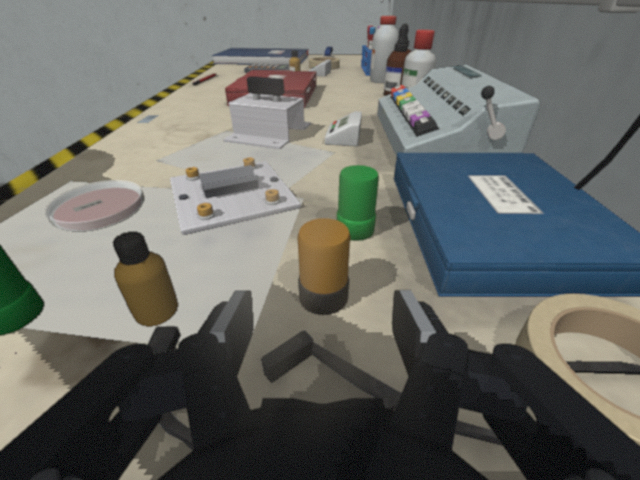

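View pics/s2.png

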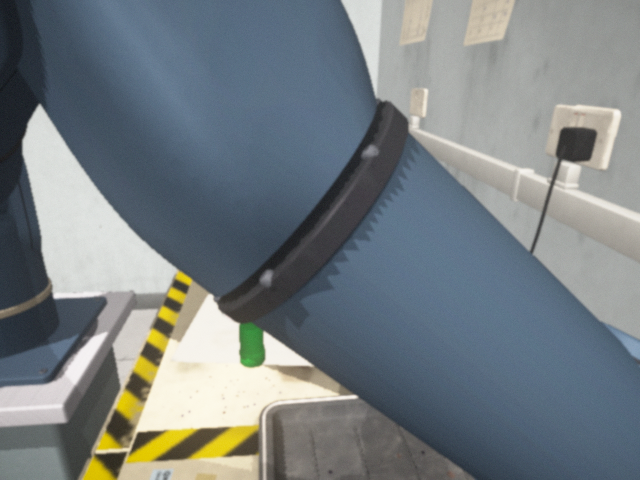

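Run:
```python
from h import *
A=np.pi/2;e=np.radians(20)
P,q,d=graspframe(A,e,CASE+[0,0,42.5])
hit=robot.move_linear(P,120,threshold=8); s=robot.sense();print(hit,s['t'],s['tool_pos'].round(1),P.round(1),s['contact_force'].round(1))
robot.grip(0.0,40); s=robot.sense();print(s['t'],s['grip_width']*85,s['contact_force'].round(1))
robot.move_linear(s['tool_pos']+40*Z,60)
s=robot.sense();print(s['t'],s['grip_width']*85,s['contact_force'].round(1))
snap('wrist','w3.png')
```

```text
False 7.3 [608.  -74.8  46. ] [607.7 -73.9  45.9] [-0.1  1.  -0.1]
7.6667 34.515029449538 [ 0.5 -1.4  0.8]
8.4833 34.199387820775065 [ 0.5 -0.  -1.2]
```

View pics/w3.png

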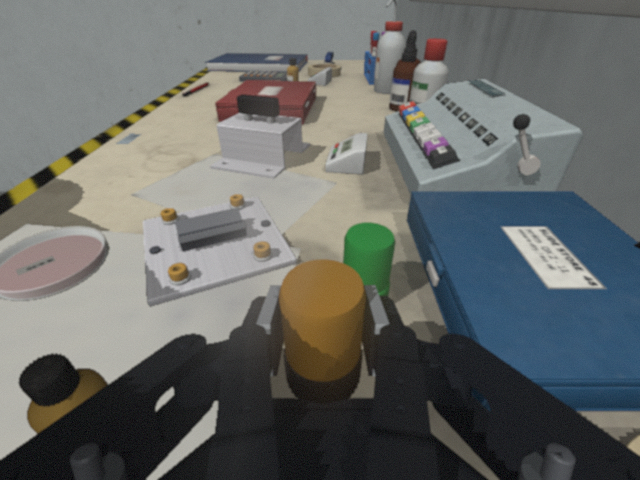

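Run:
```python
from h import *
e=np.radians(20)
s=robot.sense()
robot.move_linear(s['tool_pos']+110*Z,200)
P,q,d=placeframe(YAW,e,CA+11*hv(YAW))
robot.move_to(P+110*Z,q); robot.pause(.2); s=robot.sense();print(s['t'],s['tool_pos'].round(1),(P+110*Z).round(1),s['contact_force'].round(1),s['grip_width'])
c=robot.get_calibration('wrist');p,dd=robot.read_camera('wrist');cv2.imwrite('pics/w4.png',p[:,:,::-1]);np.savez('pics/w4.npz',p=p,d=dd,K=c['intrinsics'],r=c['rvec'],t=c['tvec'])
W=cloud(dd,c); hsv=cv2.cvtColor(p,cv2.COLOR_RGB2HSV)
m=((hsv[...,0]>8)&(hsv[...,0]<24)&(hsv[...,1]>110)&(hsv[...,2]>40)&(W[...,2]>100))
w=W[m];print(len(w)); loc=(w-s['tool_pos']) @ q2m(s['tool_rot']); print(np.percentile(loc,[1,50,99],axis=0).round(1))
# expected case axis direction in tool
print('exp axis in tool',(hv(YAW)@q2m(s['tool_rot'])).round(3), 'expected amber end', ((CA+110*Z+31.5*hv(YAW)-s['tool_pos'])@q2m(s['tool_rot'])).round(1))
np.save('pics/loc.npy',loc)
```

```text
11.1167 [515.2 102.4 159. ] [515.1 103.3 159.4] [-0.2 -1.  -1.1] 0.4050756889692738
6385
[[-17.1 -14.8 -26.3]
 [  0.   -7.1   1.9]
 [ 14.6   9.4  21.3]]
exp axis in tool [-0.001 -0.343  0.939] expected amber end [-0.8  2.5 19.4]
```

View pics/w4.png

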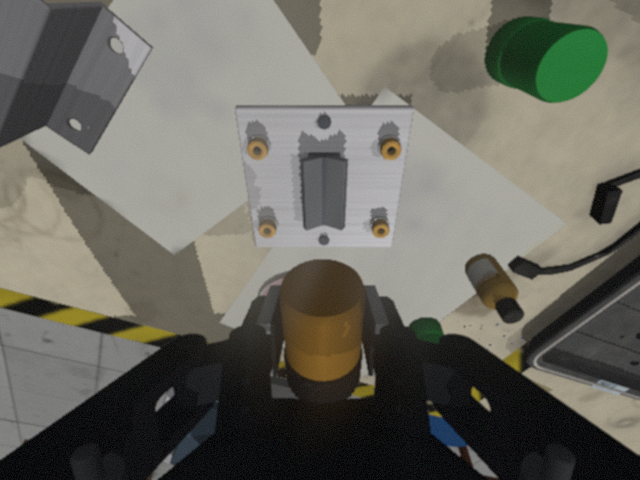

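Run:
```python
from h import *
from scipy.optimize import least_squares
p,dd,c=loadc('pics/w4.npz');W=cloud(dd,c);hsv=cv2.cvtColor(p,cv2.COLOR_RGB2HSV)
m=((hsv[...,0]>8)&(hsv[...,0]<24)&(hsv[...,1]>110)&(hsv[...,2]>40)&(W[...,2]>100)).astype(np.uint8)
m=cv2.erode(m,np.ones((5,5)))>0
s=robot.sense();M=q2m(s['tool_rot']);loc=(W[m]-s['tool_pos'])@M
a0=np.array([0,-.342,.94]); end0=np.array([-.8,2.5,19.4])
def sd(x):
    a=np.array([x[0],x[1],1.]);a/=np.linalg.norm(a)
    E=np.array([x[2],x[3],0])+x[4]*Z
    v=loc-E; t=v@a; r=np.linalg.norm(v-t[:,None]*a,axis=1)
    return np.where(t>(r-18),t,r-18)  # surface of capped cylinder
r=least_squares(sd,[0,-.364,-.8,2.5,19.4],loss='soft_l1',f_scale=.5)
a=np.array([r.x[0],r.x[1],1]);a/=np.linalg.norm(a);E=r.x[2:5]
print('end in tool',E,'exp',end0,'axis',a,'ang deg to exp',np.degrees(np.arccos(a@a0/np.linalg.norm(a0))),'rms',np.sqrt(np.mean(r.fun**2)))
aw=M@a; print('axis world',aw, 'centre world',s['tool_pos']+M@(E-31.5*a),'target',CA+110*Z)
np.savez('pics/fit.npz',a=a,E=E)
m=((hsv[...,0]>8)&(hsv[...,0]<24)&(hsv[...,1]>110)&(hsv[...,2]>70)).astype(np.uint8);m[255:]=0
n,l,st,ce=cv2.connectedComponentsWithStats(m)
pts=[]
for i in range(1,n):
    if st[i,4]>60:
        x,y,w,h,_=st[i]; u,v=x+w/2-.5,y+h/2-.5; q=ray(c,(u,v),20)[0]; pts.append(q);print(ce[i].round(1),st[i].tolist(),q.round(1),np.median(W[l==i],0).round(1))
print(np.mean(pts,0))
```

```text
end in tool [-1.44465567  1.60988288 17.8466972 ] exp [-0.8  2.5 19.4] axis [-0.009739   -0.33284968  0.9429296 ] ang deg to exp 0.7835701174834349 rms 6.338229035633048
axis world [ 0.90334967  0.42877992 -0.01035159] centre world [500.7806492   97.15525951 151.78597115] target [502.   97.2 150. ]
[390.3 148.8] [381, 139, 19, 21, 265] [554.   68.8  20. ] [554.3  68.7  20.2]
[255.7 149.1] [248, 142, 18, 17, 118] [513.3 155.   20. ] [514.1 157.   20.6]
[380.2 229.5] [373, 223, 16, 14, 136] [490.8  39.   20. ] [490.7  39.2  20.5]
[519.35569319  87.60518104  20.        ]
```

Run:
```python
from h import *
s=robot.sense();p0=s['tool_pos'].copy()
g=p0+[1,0,0]
robot.move_linear(g-100*Z,120)
hit=robot.move_linear(g-117*Z,20,threshold=3); robot.pause(.1); s=robot.sense()
print(hit,s['t'],'down',p0[2]-s['tool_pos'][2],s['contact_force'].round(1))
snap('scene','sc5.png'); p,d,c=snap('wrist','w5.png')
```

```text
True 12.8583 down 111.72930857287164 [0.4 0.6 6. ]
```

View pics/sc5.png

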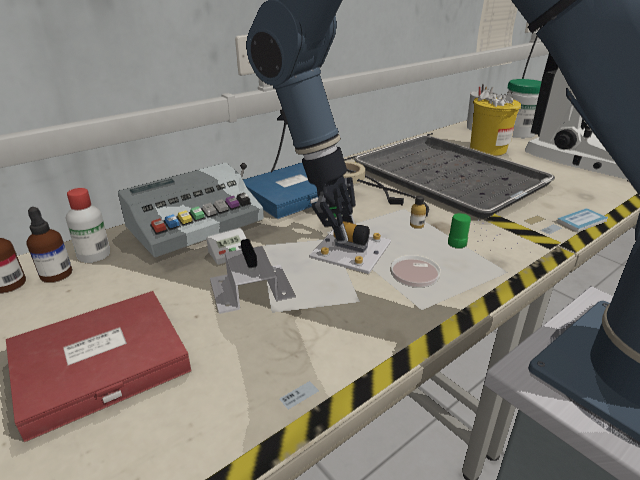

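Run:
```python
from h import *
s=robot.sense();M=q2m(s['tool_rot']);d=M[:,1]
robot.grip(0.7,40); robot.pause(.4)
print(robot.sense()['contact_force'].round(1))
robot.move_linear(robot.sense()['tool_pos']-60*d,100)
robot.move_linear(robot.sense()['tool_pos']-80*d,200)
p,dd,c=snap('wrist','w6.png');print(robot.sense()['t']);np.savez('pics/w6.npz',p=p,d=dd,K=c['intrinsics'],r=c['rvec'],t=c['tvec'])
for a in (YAW,YAW+np.pi/2,YAW-np.pi/2,0): 
    j=robot.inverse_kinematics((470,240,330),ori(a));print(a,None if j is None else np.round(j,2))
```

```text
[-0.3 -0.1  0.3]
15.075
0.43458698374658805 [-0.46  0.29 -0.14  1.7   0.04  1.15 -0.17]
2.0053833105414847 [-0.16  0.32 -0.55  1.69  0.18  1.18  1.25]
-1.1362093430483085 [-0.75  0.3   0.26  1.71 -0.08  1.15 -1.6 ]
0 [-0.55  0.29 -0.01  1.7   0.    1.15 -0.57]
```

View pics/w6.png

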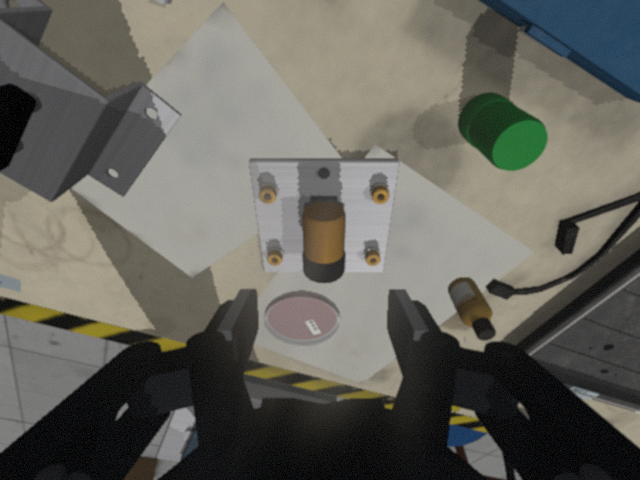

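Run:
```python
from h import *
robot.move_to((500,320,340),ori(0)); s=robot.sense()
p,dd,c=snap('wrist','w7.png');print(s['t']);np.savez('pics/w7.npz',p=p,d=dd,K=c['intrinsics'],r=c['rvec'],t=c['tvec'])
W=cloud(dd,c)
# grip top: 85 high
m=(W[...,2]>78)&(W[...,2]<92)&(abs(W[...,0]-505)<90)&(abs(W[...,1]-310)<90); w=W[m]
n,l,st,ce=cv2.connectedComponentsWithStats(m.astype(np.uint8)); i=1+np.argmax(st[1:,4]); print(st[i],n); w=W[l==i]
r=cv2.minAreaRect(w[:,:2].astype(np.float32));print('grip',r,w.mean(0),w[:,2].min(),w[:,2].max())
m=(W[...,2]>46)&(W[...,2]<58)&(abs(W[...,0]-505)<90)&(abs(W[...,1]-310)<90)
n,l,st,ce=cv2.connectedComponentsWithStats(m.astype(np.uint8)); i=1+np.argmax(st[1:,4]);w=W[l==i]
print('roof',cv2.minAreaRect(w[:,:2].astype(np.float32)),np.median(w[:,2]))
```

```text
16.1
[314 196  50  28 704] 2
grip ((517.8267822265625, 316.2291564941406), (16.136001586914062, 59.79655838012695), 70.52591705322266) [517.56036329 317.15903146  84.84346842] 78.00266387785862 88.22919055987246
roof ((518.0469970703125, 316.12200927734375), (68.1300048828125, 100.3260726928711), 70.45811462402344) 52.60555355643981
```

View pics/w7.png

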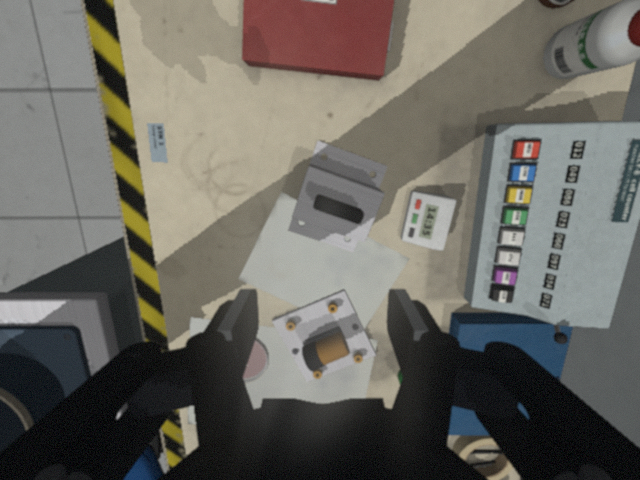

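Run:
```python
from h import *
from scipy.spatial.transform import Slerp
p,d,c=loadc('pics/w7.npz');W=cloud(d,c)
for x in (70.5,-109.5):
    a=np.radians(x)
    j=robot.inverse_kinematics((517.9,316.2,82),ori(a));print(x,j if j is None else np.round(j,2))
    j=robot.inverse_kinematics((502,97.1,112),ori(a+np.radians(44.4)));print(x,j if j is None else np.round(j,2))
a=np.radians(-109.5)
if robot.inverse_kinematics((502,97.1,112),ori(a+np.radians(44.4))) is None or robot.inverse_kinematics((517.9,316.2,82),ori(a)) is None: a+=np.pi
print('use',np.degrees(a))
robot.grip(0.7,60)
robot.move_to((517.9,316.2,150),ori(a)); s=robot.sense();print(s['t'],s['tool_pos'].round(1))
p,dd,c=snap('wrist','w8.png');np.savez('pics/w8.npz',p=p,d=dd,K=c['intrinsics'],r=c['rvec'],t=c['tvec'])
```

```text
70.5 [-0.46  0.67 -0.26  1.8   0.25  0.7   0.37]
70.5 [-0.01  0.54 -0.4   2.02  0.34  0.64  1.37]
-109.5 [-0.83  0.69  0.32  1.82 -0.33  0.68 -2.23]
-109.5 [-0.41  0.53  0.19  2.04 -0.17  0.59 -1.24]
use -109.50000000000001
17.7917 [518.1 316.4 150.3]
```

View pics/w8.png

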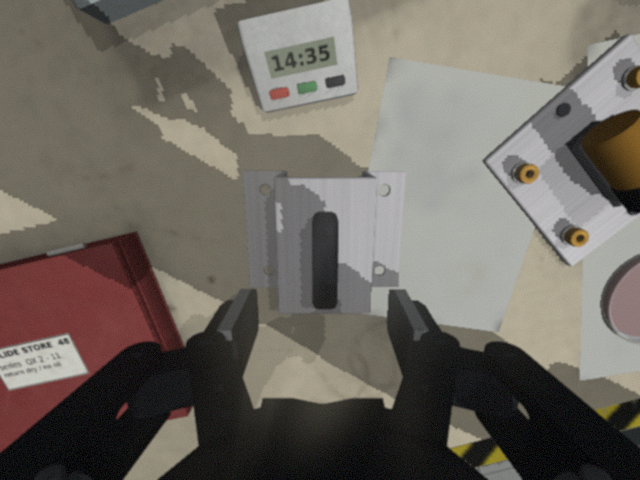

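Run:
```python
from h import *
p,d,c=loadc('pics/w8.npz')
g=cv2.cvtColor(p,cv2.COLOR_RGB2GRAY)
cv2.imwrite('pics/w8z.png',cv2.resize(p[160:320,235:415],None,fx=4,fy=3.7,interpolation=cv2.INTER_CUBIC)[:,:,::-1])
P=ray(c,[(265,189),(384.5,190),(267,268.5),(379,269.5)],4);print(P.round(1),P.mean(0).round(1))
for i,j in ((0,2),(1,3)): v=P[i]-P[j];print(np.linalg.norm(v),np.degrees(np.arctan2(v[1],v[0])))
for i,j in ((0,1),(2,3)): v=P[i]-P[j];print(np.linalg.norm(v),np.degrees(np.arctan2(v[1],v[0])))
```

```text
[[567.  349.2   4. ]
 [534.2 258.4   4. ]
 [502.7 373.6   4. ]
 [469.6 282.3   4. ]] [518.4 315.9   4. ]
68.78889380021333 -20.835841638686652
68.88480554895838 -20.302771055229265
96.54891956215091 70.09756646579099
97.1882593578299 70.03663324943074
```

View pics/w8z.png

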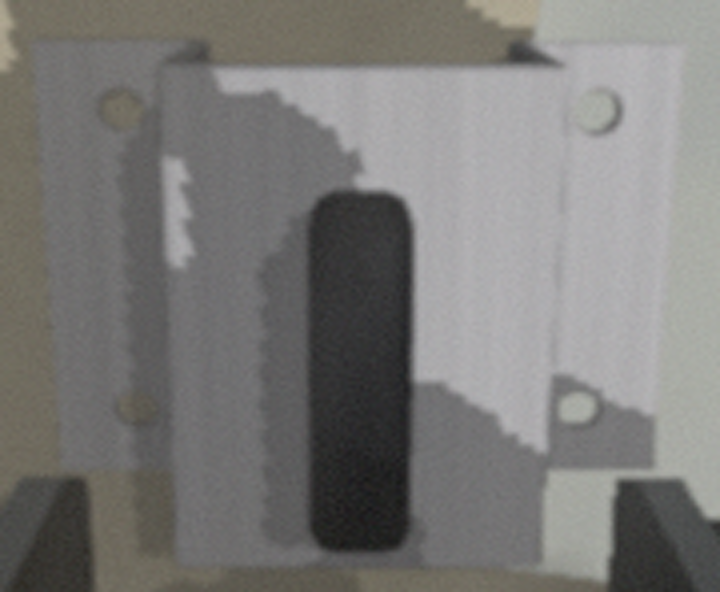

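Run:
```python
from h import *
a=np.radians(-109.8)
s0=robot.sense()
hit=robot.move_linear((518.1,316.1,82),100,frame=ori(a),threshold=8) if False else robot.move_linear((518.1,316.1,82),100,threshold=8)
s=robot.sense();print(hit,s['t'],s['tool_pos'].round(1),s['contact_force'].round(1))
robot.grip(0.0,80); s=robot.sense();print(s['t'],s['grip_width'],s['contact_force'].round(1))
robot.move_linear(s['tool_pos']+100*Z,100);robot.pause(.1)
s=robot.sense();print(s['t'],s['grip_width'],s['contact_force'].round(1),s['wrist_torque'].round(2))
p,dd,c=snap('wrist','w9.png');np.savez('pics/w9.npz',p=p,d=dd,K=c['intrinsics'],r=c['rvec'],t=c['tvec'])
W=cloud(dd,c);zt=s['tool_pos'][2]-82
v=W[200:330,280:375].reshape(-1,3); v=v[(abs(v[:,2]-zt-52)<8)]
A=np.c_[v[:,:2]-v[:,:2].mean(0),np.ones(len(v))];x=np.linalg.lstsq(A,v[:,2],rcond=None)[0];print('roof slope',x[:2],'z',x[2],'exp',zt+52)
```

```text
False 18.675 [518.5 316.2  82.5] [-0.8 -0.2  0.8]
19.15 0.16685892312749234 [-0.7 -1.2  5.7]
20.4083 0.17272942980407185 [-0.2  0.7 -1. ] [-0.01  0.03  0.04]
roof slope [-0.00148652 -0.00046584] z 151.907903728952 exp 151.91569231929012
```

View pics/w9.png

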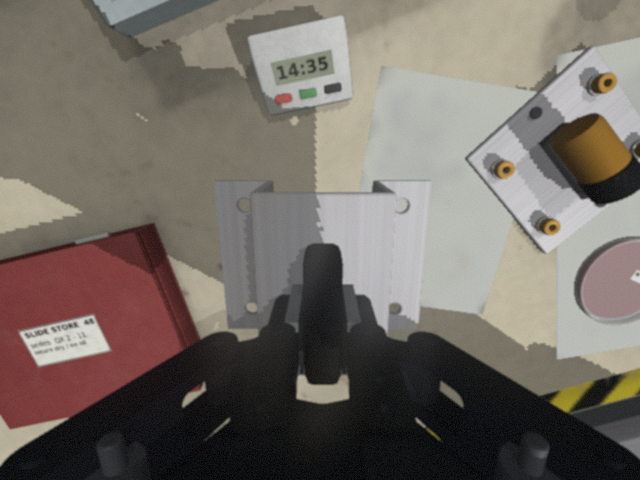

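Run:
```python
from h import *
s=robot.sense();M=q2m(s['tool_rot']);zt=s['tool_pos'][2]-82
p,d,c=loadc('pics/w9.npz')
P=ray(c,[(244.5,205),(402.5,205),(252,308.5),(394,308.5)],zt+4)
cen=P.mean(0);print(P.round(1),cen.round(1),s['tool_pos'].round(1))
for i,j in ((0,2),(1,3),(0,1),(2,3)): v=P[i]-P[j];print(np.linalg.norm(v).round(1),np.degrees(np.arctan2(v[1],v[0])).round(2))
print('centre in tool', ((cen-s['tool_pos'])@M).round(1), 'jaw angle',np.degrees(np.arctan2(M[1,0],M[0,0])))
tgt=np.array([502.0,97.1])
a=np.radians(-65.1)
robot.move_to((tgt[0],tgt[1],200),ori(a)); robot.pause(.2)
s=robot.sense();print(s['t'],s['tool_pos'].round(1),s['grip_width'])
p,dd,c=snap('wrist','w10.png');np.savez('pics/w10.npz',p=p,d=dd,K=c['intrinsics'],r=c['rvec'],t=c['tvec'])
```

```text
[[566.9 349.8 104. ]
 [534.7 259.  104. ]
 [500.6 373.  104. ]
 [468.7 283.2 104. ]] [517.7 316.3 104. ] [518.1 316.  182. ]
70.2 -19.29
70.2 -20.15
96.3 70.48
95.3 70.46
centre in tool [-0.2 78.  -0.3] jaw angle -109.50310712447073
21.575 [502.1  98.5 199.7] 0.168391099161269
```

View pics/w10.png

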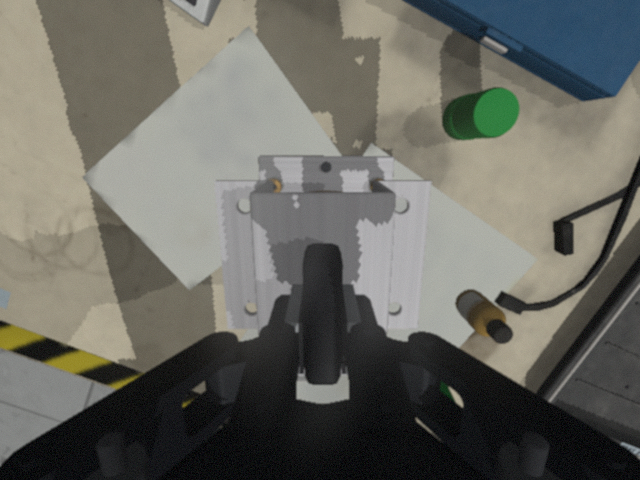

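Run:
```python
from h import *
tgt=np.array([502.0,97.1])
robot.pause(.3);s=robot.sense();print(s['tool_pos'].round(2))
off=tgt-s['tool_pos'][:2]
robot.move_linear((*(tgt+off),200),50);robot.pause(.2);s=robot.sense();print(s['tool_pos'].round(2))
hit=robot.move_linear((*(tgt+off),113),60,threshold=6);robot.pause(.3)
s=robot.sense();print(hit,s['t'],s['tool_pos'].round(2),s['contact_force'].round(1),s['grip_width'])
M=q2m(s['tool_rot']);print('jaw',np.degrees(np.arctan2(M[1,0],M[0,0])),M[:,1].round(4))
for n in ['wrist','scene','side']:
    p,dd,c=snap(n,n+'11.png');np.savez('pics/%s11.npz'%n,p=p,d=dd,K=c['intrinsics'],r=c['rvec'],t=c['tvec'])
p=cv2.imread('pics/scene11.png');cv2.imwrite('pics/scz.png',cv2.resize(p[190:290,270:420],None,fx=5,fy=5,interpolation=cv2.INTER_CUBIC))
```

```text
[501.99  97.23 199.94]
[502.05  96.94 200.03]
False 24.275 [502.09  96.99 113.12] [ 1.1  0.  -1.2] 0.16940556389084427
jaw -65.10156061368794 [ 2.e-04  1.e-04 -1.e+00]
```

View pics/wrist11.png

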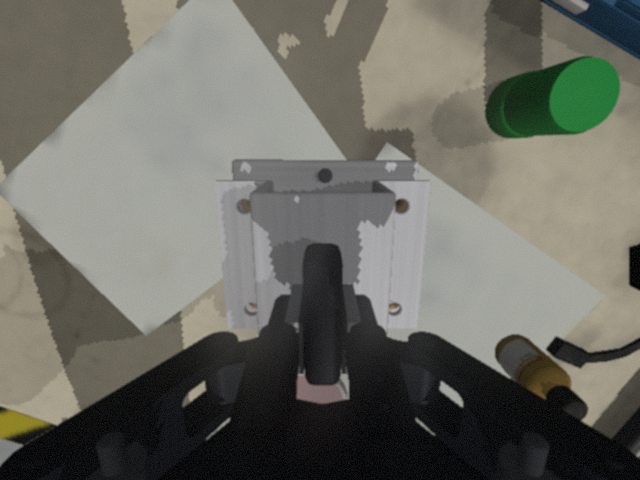

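View pics/scz.png

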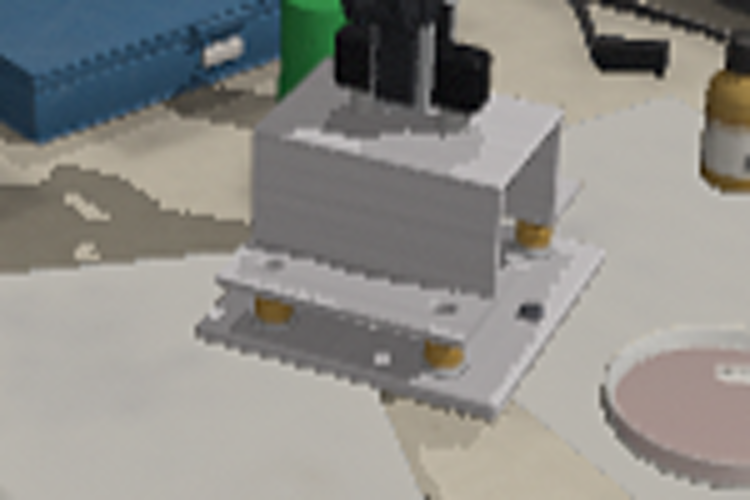

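Run:
```python
from h import *
p,d,c=loadc('pics/wrist11.npz')
P=ray(c,[(244.5,205.5),(402.5,205.5),(251.5,308.5),(394.5,308.5)],113.1-82+4)
print(P.round(1),P.mean(0).round(1))
for i,j in ((0,2),(1,3),(0,1),(2,3)): v=P[i]-P[j];print(np.linalg.norm(v).round(1),np.degrees(np.arctan2(v[1],v[0])).round(2))
K=np.array(c['intrinsics'])
cx,cy=hv(YAW),hv(YAW+np.pi/2);C=np.array([502.05,97.1,20])
ims=[]
B=[C+sx*35*cx+sy*48*cy for sx,sy in((1,1),(1,-1),(-1,1),(-1,-1))]
for b in B:
    f=8;o=[]
    uv=cv2.projectPoints(b.reshape(1,3),np.array(c['rvec'],float),np.array(c['tvec'],float),K,None)[0].ravel()
    u0,v0=int(uv[0])-20,int(uv[1])-18
    im=cv2.resize(p[v0:v0+36,u0:u0+40][:,:,::-1],None,fx=f,fy=f,interpolation=cv2.INTER_CUBIC)
    for dz,col,r in((0,(0,255,0),3),(11,(0,0,255),4.5),(15,(255,0,0),4.5)):
        t=np.linspace(0,2*np.pi,40);ci=b+np.c_[r*np.cos(t),r*np.sin(t),0*t+dz]
        q=cv2.projectPoints(ci,np.array(c['rvec'],float),np.array(c['tvec'],float),K,None)[0].reshape(-1,2)
        q=((q-[u0,v0]+.5)*f).astype(np.int32); cv2.polylines(im,[q],True,col,1)
    ims.append(im)
cv2.imwrite('pics/holes.png',np.vstack([np.hstack([ims[2 if 0 else 0],ims[1]]),np.hstack([ims[2],ims[3]])]))
# case pose from w6
p,d,c=loadc('pics/w6.npz');W=cloud(d,c)
v=W.reshape(-1,3);L=v-CA;x=L@cx;y=L@cy;k=(abs(x)<45)&(abs(y)<22)&(v[:,2]>48)&(v[:,2]<70)
print('case x range',np.percentile(x[k],[1,99]),'y',np.percentile(y[k],[1,50,99]),'z top',np.percentile(v[k,2],[50,99]))
```

```text
[[513.6 156.3  35.1]
 [554.2  68.9  35.1]
 [450.2 126.9  35.1]
 [490.6  39.9  35.1]] [502.2  98.   35.1]
69.9 24.87
69.9 24.49
96.4 114.89
95.9 114.9
case x range [-27.32395555  33.03474224] y [-16.43837469  -0.6191886   15.52470914] z top [55.83339829 60.10708125]
```

View pics/holes.png

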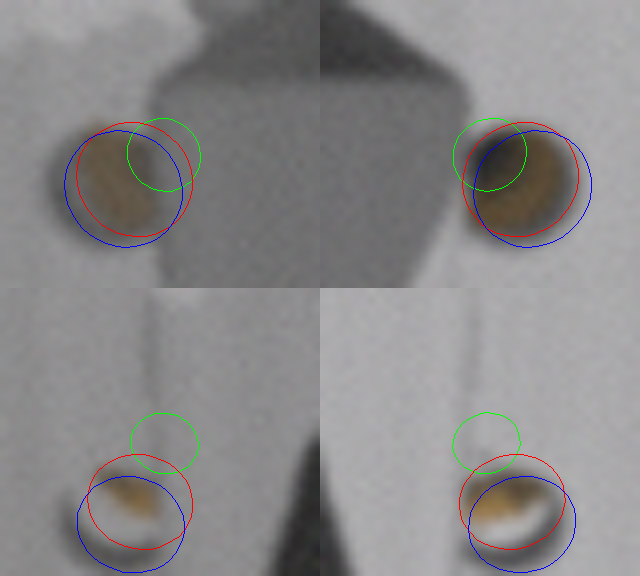

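Run:
```python
from h import *
s=robot.sense()
robot.move_linear((502.09+.3,96.99-.95-.1,113),20);robot.pause(.4);s=robot.sense();print(s['t'],s['tool_pos'].round(2),s['contact_force'].round(1),s['joint_vel'].round(4).tolist(),s['grip_width'])
n='wrist';p,dd,c=snap(n,'w12.png')
K=np.array(c['intrinsics']);cx,cy=hv(YAW),hv(YAW+np.pi/2);C=np.array([502.05,97.1,20]);ims=[]
for b in [C+sx*35*cx+sy*48*cy for sx,sy in((1,1),(1,-1),(-1,1),(-1,-1))]:
    f=8;a=(np.array(c['rvec'],float),np.array(c['tvec'],float),K,None)
    uv=cv2.projectPoints(b.reshape(1,3),*a)[0].ravel();u0,v0=int(uv[0])-20,int(uv[1])-18
    im=cv2.resize(p[v0:v0+36,u0:u0+40][:,:,::-1],None,fx=f,fy=f,interpolation=cv2.INTER_CUBIC)
    for dz,col,r in((0,(0,255,0),3),(15,(255,0,0),4.5)):
        t=np.linspace(0,2*np.pi,40);q=cv2.projectPoints(b+np.c_[r*np.cos(t),r*np.sin(t),0*t+dz],*a)[0].reshape(-1,2)
        cv2.polylines(im,[((q-[u0,v0]+.5)*f).astype(np.int32)],True,col,1)
    ims.append(im)
cv2.imwrite('pics/holes2.png',np.vstack([np.hstack(ims[:2]),np.hstack(ims[2:])]))
W=cloud(dd,c)
v=W[195:250,265:380].reshape(-1,3);v=v[abs(v[:,2]-83)<8];A=np.c_[v[:,:2]-v[:,:2].mean(0),np.ones(len(v))];print('roof slope,z',np.linalg.lstsq(A,v[:,2],rcond=None)[0])
p,dd,c=snap('scene','sc12.png');W=cloud(dd,c)
for nm in('oil_bottle','timer','dish'):
    r=robot.recognise('scene',nm);print(nm,[cam2w(c,x['xyz']).round(0).tolist() for x in r[:1]])
```

```text
25.075 [502.39  95.95 113.  ] [-0.2 -0.6 -2.7] [-0.0032, -0.0006, -0.0012, -0.0009, -0.0011, -0.0004, -0.0021] 0.1698710122393205
roof slope,z [9.78322517e-04 3.14618387e-05 8.30503791e+01]
oil_bottle [[478.0, -73.0, 33.0]]
timer [[635.0, 295.0, 20.0]]
dish [[361.0, 69.0, 14.0]]
```

View pics/holes2.png

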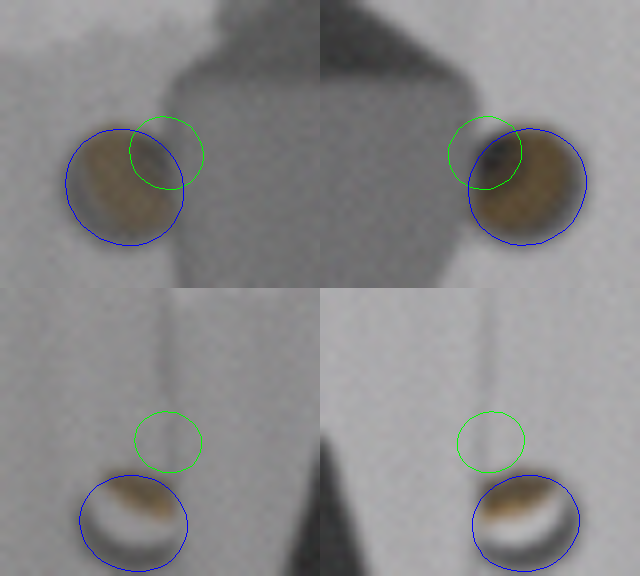

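Run:
```python
from h import *
robot.pause(.2);s=robot.sense();print(s['t'],s['tool_pos'].round(2),s['contact_force'].round(1))
robot.close_job()
```

```text
25.525 [502.39  95.93 113.  ] [-0.1 -0.1 -2.8]
the job is handed in; nothing more can be done
```

I laid the objective case in the V of the cradle and let go of it. I then took the cover by its grip and held it over the four bosses, and handed the job in at 25.5 s. No verdict was reported.

**Case:** I lowered it until the tool felt contact, then opened the fingers and backed off. The picture taken just after release shows it along the V, centred within about 3 mm, with its top about 60 mm above the bench. I did not measure it again once the cover was over it.

**Cover:**
- **Level:** the roof was level to about 0.001 rad.
- **Height:** the roof's top face was at 83 mm. That puts the flange undersides about 11 mm above the boss tops and leaves about 19 mm between the roof and the case.
- **Holes:** my first check showed them about 1 mm off, so I moved the cover by that much. After that all four matched their predicted positions in the wrist picture, with the bosses showing through them.
- **Hold:** the arm was still, with no sign of contact with the cradle or the case.

**Bystanders:** the bottle and the dish read within 2 mm of where they started. The timer's recognised position was about 10 mm from the first reading. The robot never came near it, so I put that down to recognition error.

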